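# Corner check of the dial scale in the cord studio

### The job

Give the empty dial scale its corner check before cord is weighed on it: with the fingertips, press down the corner of the steel platform that is beside the zero knob until the pointer stands on the 1 kg mark (the long mark straight opposite zero, half a turn), keep it there for a second, let go and let the pointer come back to zero; then do the same at the diagonally opposite corner and leave the scale free. While you hold, keep the pointer within about one small division of the mark, and never let it swing on to the next long mark. Only press: nothing is picked up, the platform is not lifted, and the things round the scale stay where they stand.

Things in the scene. Friction and masses are not known exactly. Their poses are not given: they have to be found in the camera images.
- scale: Dial scale fixed on the table: grey housing with a level steel platform 185 x 200 mm (x by y) and, on its +x side, a sloping console with a round white dial of 152 mm. Origin on the table under the platform's centre; x points from the platform to the dial, y to the side with the zero knob, z up. Overall from x = -94 to +262 mm, 200 mm wide; the platform's top is 100 mm above the table, the console falls from 86 mm high beside the platform to 22 mm at its front edge.
- dial (a point): Centre of the dial face, on the console, 180 mm from the platform's centre along the scale's x and 59 mm above the table. The face slopes 21 degrees down away from the platform. Zero is the long mark nearest the platform; a short mark every 100 g, a long mark every 500 g (each quarter turn, clockwise as seen from above); so the 1 kg mark is the long mark farthest from the platform.
- zero_knob (a point): Middle of the small black knurled zero knob (29 mm diameter, axis level along the scale's y) that sticks out of the console's side. Not used.
- corner_knob: The platform's corner beside the zero knob: the corner square of 60 x 60 mm of the plain steel plate. Origin at the square's centre, on the upper face, 62 mm along the scale's +x and 70 mm along its +y from the platform's centre; z up. It is part of the platform and moves with it.
- corner_far: The platform's corner diagonally opposite the zero knob, on the side away from the dial: likewise a 60 x 60 mm square, origin at its centre on the upper face, 62 mm along the scale's -x and 70 mm along its -y from the platform's centre; z up.
- platform (a joint): How far the platform is pressed down, in m: 0 unloaded, growing downwards to 0.0195 at its stop. It stays level and is carried by a spring of 1.0 N per mm with some damping, wherever it is pressed: 1 kg (9.8 N) is 0.0098 m. Negative: pulled up.
- pointer (a joint): Angle of the pointer in rad: 0 at zero, growing clockwise; geared to the platform at 0.321 rad per mm, so 1.57 = 500 g, 3.14 = 1 kg (the mark asked for), 4.71 = 1.5 kg (the next long mark); one small division is 0.314 rad.
- spool_small: Bystander: upright spool of cream cord, 68 mm diameter, 85 mm tall. Origin at the centre of its underside.
- tape_measure: Bystander: small round white tape measure lying flat, 52 mm diameter, 16 mm thick. Origin at the centre of its underside.
- scissors: Bystander: pair of scissors lying flat, 200 mm long, 80 mm wide, 12 mm thick, blades along its +x. Origin on the table under it, near its middle.
- wood_ring: Bystander: plain wooden ring lying flat, 72 mm outside, 10 mm thick. Origin at the centre of its underside.
- comb: Bystander: fringe comb with a wooden handle lying flat, 160 mm long, 55 mm wide, 16 mm thick, teeth along its +x. Origin on the table under it, near its middle.
- bead_jar: Bystander: glass jar with a metal lid, 72 mm diameter, 95 mm tall. Origin at the centre of its underside.

How it is judged:
By the outcome, as a careful person would: the job done as asked, in the order asked, and still so for the second after the job is handed in, with the robot touching nothing.
It also fails if it takes over 48 s, if anything falls off the work surface, if the arm or the gripper's body presses on something with over 40 N, if the wrist force passes 120 N, or if a joint passes its speed limit or range.

### The arm

A 7-joint arm with a two-finger parallel gripper is mounted at the origin on the work surface. World frame = base frame: x ahead of the robot, y to its left, z up, the work surface at z = 0. Lengths are in m, angles in rad, forces in N, time in s.
With the tool pointing down it reaches from about 0.425 to 0.875 m from the base axis. Payload 4.7 kg.
Tool frame: the origin (TCP) lies on the centre line of the jaws, within the pads' length; the fingertips stand 14 mm ahead of it and the grasp point (between the pads) lies 5 mm behind it (r.finger_overhang is the distance from the TCP to the fingertips, in m); z points along the fingers, y is the line along which they close (so a half turn about z gives the same grasp; the last joint's range is limited). The gripper opens to 87 mm and grips with 3 to 60 N. Pads are 19 mm wide; open, the fingers measure 117 mm over their backs; the gripper's body (75 mm by 190 mm) begins 51 mm behind the grasp point.
Start: joints at [1.265, 0.321, -0.07, 1.45, 0.023, 1.371, -0.057], TCP at [0.204, -0.617, 0.237] pointing down, gripper open.
Joint ranges: [-2.86, 2.86], [-0.3, 2.09], [-1.38, 1.24], [0.06, 2.45], [-1.56, 4.7], [0.09, 2.05], [-2.69, 2.69]. Speed limits (rad/s): [2.57, 2.57, 3.14, 3.14, 3.14, 3.14, 3.14].

### API

Orientations are given as a 3x3 rotation matrix whose columns are the frame's x, y, z axes.
In Python, from station import telemetry, read_camera, calibration, workorder, spotter, r gives the robot as it stands.
- The arm moves only by the shell command python3 -m crank 'ROWS' [OPENING] [FORCE]. ROWS is JSON, a list of rows, each a list of 2 entries, a list of its own where there are three numbers: the shift along the tool's x, y, z in m, then the turn about the tool's z in rad. A call has 1 to 12 rows; each row is the pose to reach, as a shift and turn from the pose commanded when the call began, along the tool's axes at that moment; what a row does not reach only later rows make up. A row lasts 1/10 s, in which the tool goes at most 50 mm and 8.59 degrees, less where a joint would pass 70% of its speed; a pose out of reach is approached as far as the arm can. A call with a gripper value outside its range is refused whole. OPENING is the opening, from 0 (shut) to 1 (fully open), set as the call begins (- or left out, the last holds). The fingers move at their own pace and stop on an object; FORCE is the grip in N (left out, the last holds). Time passes only in rows, so rows that repeat a pose let the fingers close. It gives the time, the measured TCP pose, the force, the opening and the grip force at its end, in the units of the state.
- telemetry.get_state(): the state, without advancing time (a new reading comes with each control period).
- read_camera(name): name is "side" or "top"; returns (picture, depth): 384x512x3 uint8, red, green, blue; 384x512 float32, m along the optical axis (not along the pixel's ray), 0 where there is no reading.
- calibration(name): a dict with "fovy" (degrees; the focal length in pixels is half the picture's height over the tangent of half this angle, whatever the lens; pixels are square), "cx", "cy" (the principal point, pixels), "camera_from_world" (4x4, takes a point from world to camera coordinates). Camera axes: x right, y down, z forward; pixel columns grow to the right and rows downward; lengths in m; the calibration is good to about 2 mm. A picture is of the moment at which its call begins. calibration takes no time and is no camera call.
- workorder.finish_job(): hands the job in; it is judged then, once.
Trained networks look in the newest picture that a camera, given by its name, has taken for a name from the list of things; names that differ only in an ending like _2 or _b are one class to them, and where a whole thing is asked for, a point or a joint stands for the part that bears it (a point fixed in the world has none). Each returns a list of dicts, best first, with "confidence" (0 to 1); they miss things now and then, are a little off and sometimes report something else, mostly with a low value. They report only what shows in the picture. A call takes as long as a camera call.
- spotter.spot_in(thing, camera): "position" ([column, row] in pixels, amid what is visible of it).
- spotter.landmark_of(thing, camera): "position" ([column, row] in pixels: a listed point, or the origin of a listed thing).
The state is a dict: "t": time; "joint_pos": joint angles; "joint_velocities": joint speeds; "joint_torque": joint torques, N m; "eef_pos": TCP position; "tool_rot": TCP orientation; "wrist_force": force on the tool from outside, world axes, zero at the start; "torque": the same for the moment, N m; "finger_gap": opening from 0.0 (shut) to 1.0 (fully open); "gripper_force": force on a finger pad.
Only numpy, scipy, OpenCV 4.12 (cv2) and the standard library are available. Lean on these libraries where they do the work, as an engineer would, in place of code of your own. Each camera call takes 0.05 s, during which the arm holds its last target. There are 200 camera calls.

## Working session

There is one attempt and no reset: what is moved stays moved. The work goes in short steps, Python scripts to look and compute and a shell command to move; the robot and the scene stay as the last step left them, time stands still between calls to the robot, and variables do not carry over. Pictures are saved under pics/ and viewed, at most 10 in all, crops included, and the job is handed in when it is done.

```bash
mkdir -p pics
cat > h.py <<'E'
import numpy as np, cv2
from station import telemetry, read_camera, calibration, workorder, spotter, r
def K(n,shape=(384,512)):
    c=calibration(n); f=shape[0]/2/np.tan(np.radians(c["fovy"])/2); return f,c["cx"],c["cy"],np.array(c["camera_from_world"])
def ray_z(n,uv,z):
    f,cx,cy,T=K(n); R,t=T[:3,:3],T[:3,3]; d=R.T@np.array([(uv[0]-cx)/f,(uv[1]-cy)/f,1]); o=-R.T@t
    return o+d*(z-o[2])/d[2]
def proj(n,p):
    f,cx,cy,T=K(n); q=T[:3,:3]@np.array(p)+T[:3,3]; return np.array([cx+f*q[0]/q[2],cy+f*q[1]/q[2]])
def cloud(n,D):
    f,cx,cy,T=K(n); v,u=np.mgrid[:384,:512]; P=np.stack([(u-cx)/f*D,(v-cy)/f*D,D],-1)
    return (P-T[:3,3])@T[:3,:3]
E
python3 - <<'E'
from h import *
np.set_printoptions(precision=4,suppress=True)
ims=[]
for n in ("top","side"):
    im,D=read_camera(n); np.save(n+"_D.npy",D); cv2.imwrite(f"pics/{n}0.png",cv2.resize(im[:,:,::-1],(800,600)))
    np.save(n+"_im.npy",im)
    for th,z in (("dial",.059),("zero_knob",None),("corner_knob",.1),("corner_far",.1),("scale",0),("spool_small",0),("bead_jar",0)):
        L=spotter.landmark_of(th,n)
        for d in L[:2]:
            print(n,th,d["confidence"],np.round(d["position"],1), ray_z(n,d["position"],.07 if z is None else z))
s=telemetry.get_state(); print(s["t"],s["eef_pos"],s["tool_rot"],s["wrist_force"],s["finger_gap"],r.finger_overhang)
E
```

```text
top dial 0.95 [268.5 130.9] [0.757  0.0015 0.059 ]
top dial 0.62 [239.2 203.3] [0.5879 0.073  0.059 ]
top zero_knob 0.84 [218.2 133.7] [0.7504 0.1191 0.07  ]
top scale 0.71 [237.8 203.1] [0.5891 0.0777 0.    ]
top spool_small 0.86 [167.5 148.3] [0.7276 0.2495 0.    ]
top bead_jar 0.91 [161.9 194.2] [0.6141 0.2645 0.    ]
top bead_jar 0.67 [314.2 250.2] [ 0.4701 -0.1086  0.    ]
side dial 0.57 [303.7 186.8] [0.758  0.0082 0.059 ]
side zero_knob 0.63 [278.6 173.5] [0.7308 0.0904 0.07  ]
side corner_far 0.58 [289.5 272.2] [ 0.5154 -0.2652  0.1   ]
side scale 0.85 [236.1 210.8] [0.5859 0.0819 0.    ]
side spool_small 0.76 [244.4 176.1] [0.6995 0.2396 0.    ]
0.8 [ 0.2043 -0.6171  0.2366] [[ 0.9493  0.3144  0.    ]
 [ 0.3144 -0.9493 -0.0002]
 [-0.      0.0002 -1.    ]] [ 0.2874 -0.7023  0.5159] 1.0026002492582053 0.014
```

View pics/top0.png

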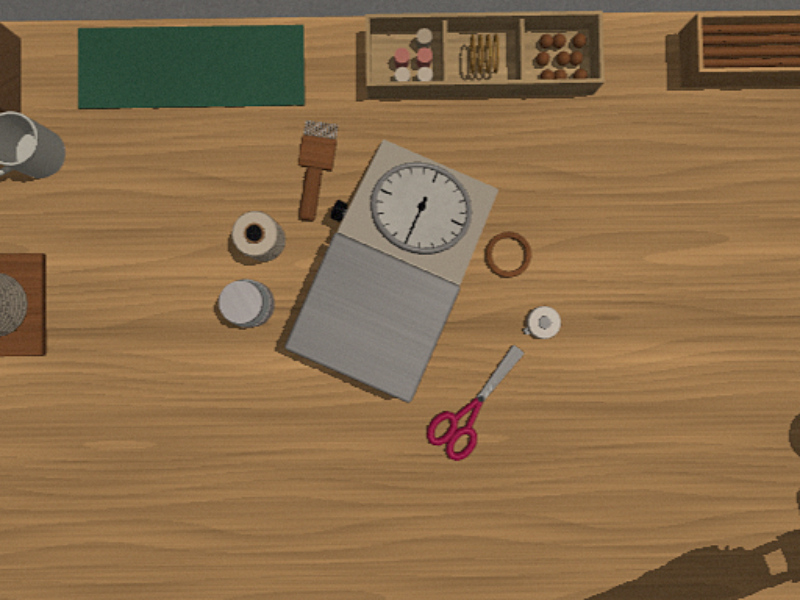

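View pics/side0.png

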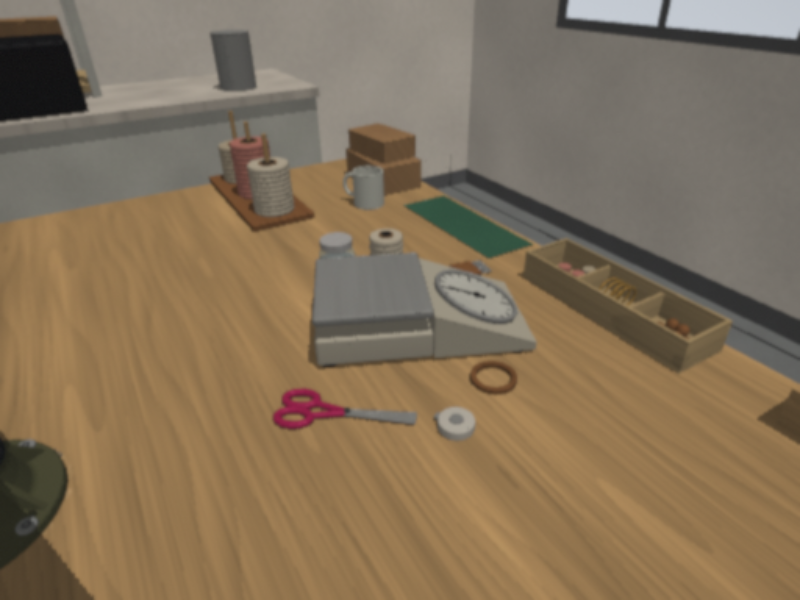

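Run:
```python
from h import *
np.set_printoptions(precision=4,suppress=True)
for n in ("top","side"):
    P=cloud(n,np.load(n+"_D.npy")); D=np.load(n+"_D.npy")
    m=(D>0)&(abs(P[...,2]-.1)<.006)&(P[...,0]>.42)&(P[...,0]<.8)&(abs(P[...,1])<.3)
    k,l,st,_=cv2.connectedComponentsWithStats(m.astype(np.uint8)); i=1+st[1:,4].argmax(); q=P[l==i]
    print(n,st[i],q[:,2].mean(),cv2.minAreaRect((q[:,:2]*1000).astype(np.float32)), cv2.boxPoints(cv2.minAreaRect((q[:,:2]*1000).astype(np.float32))))
```

```text
top [ 183  149  112  109 7163] 0.10034867629805126 ((588.88671875, 74.23291015625), (200.0067596435547, 184.99302673339844), 65.42705535888672) [[463.1808  21.7514]
 [631.4195 -55.1782]
 [714.5927 126.7144]
 [546.3539 203.644 ]]
side [ 200  162   78   45 2853] 0.09877560980838399 ((588.3261108398438, 75.34613037109375), (204.18128967285156, 184.84323120117188), 65.34563446044922) [[461.7432  21.1151]
 [629.7362 -55.9911]
 [714.9091 129.5772]
 [546.916  206.6833]]
```

The top view shows the scale at an angle, with the pointer at zero (toward the platform) and the knob at about (340,210) in the 800x600 picture. The platform edges fit 185 x 200 mm at z = 0.100. In the side view the dial is unobstructed at (475,295).

```bash
cat >> h.py <<'E'
c=np.array([.589,.0742]); a=np.radians(-24.57); ex=np.array([np.cos(a),np.sin(a)]); ey=np.array([-np.sin(a),np.cos(a)])
CK=c+.062*ex+.070*ey; CF=c-.062*ex-.070*ey
def go(p):
    s=telemetry.get_state(); return s["tool_rot"].T@(np.array(p)-s["eef_pos"]) if hasattr(s["tool_rot"],"T") else np.array(s["tool_rot"]).T@(np.array(p)-np.array(s["eef_pos"]))
def st():
    s=telemetry.get_state(); print(round(s["t"],2),"tip",np.round(np.array(s["eef_pos"])-[0,0,.014],4),"F",np.round(s["wrist_force"],2),"gap",round(s["finger_gap"],3))
E
python3 - <<'E'
from h import *
print(CK,CF,c+.18*ex, c+.18*ex+.1*ey); print(go([*CK,.134]).round(4)); st()
print(telemetry.get_state()["tool_rot"])
E
```

```text
[0.67449247 0.11208189] [0.50350753 0.03631811] [ 7.52701711e-01 -6.44838855e-04] [0.79428218 0.09030056]
[ 0.6756 -0.5444  0.1025]
0.8 tip [ 0.2043 -0.6171  0.2226] F [ 0.29 -0.7   0.52] gap 1.003
[[ 9.49277817e-01  3.14438587e-01  2.10705950e-05]
 [ 3.14438586e-01 -9.49277803e-01 -1.67597941e-04]
 [-3.26974118e-05  1.65722416e-04 -9.99999986e-01]]
```

```bash
python3 -m crank '[[[0.676,-0.544,0.06],0],[[0.676,-0.544,0.06],0],[[0.676,-0.544,0.06],0],[[0.676,-0.544,0.06],0],[[0.676,-0.544,0.06],0],[[0.676,-0.544,0.06],0],[[0.676,-0.544,0.06],0],[[0.676,-0.544,0.06],0],[[0.676,-0.544,0.06],0],[[0.676,-0.544,0.06],0],[[0.676,-0.544,0.06],0],[[0.676,-0.544,0.06],0]]' 0; python3 -c "
from h import *
st(); print(go([*CK,.134]))"
```

```text
t: 2.0
eef_pos: [0.5299, -0.1126, 0.1955]
tool_rot: [[0.949, 0.314, 0.001], [0.314, -0.949, -0.001], [0.001, 0.001, -1.0]]
wrist_force: [1.0, -0.3, -0.5]
finger_gap: 0.031
gripper_force: 0.0
2.0 tip [ 0.5299 -0.1126  0.1815] F [ 1.   -0.32 -0.48] gap 0.031
[ 0.20778037 -0.16799897  0.06144885]
```

```bash
python3 -m crank '[[[0.2,-0.16,0.03],0],[[0.2,-0.16,0.03],0],[[0.2,-0.16,0.03],0],[[0.2,-0.16,0.03],0],[[0.2,-0.16,0.03],0],[[0.2,-0.16,0.03],0],[[0.2,-0.16,0.03],0],[[0.2,-0.16,0.03],0],[[0.2,-0.16,0.03],0],[[0.2,-0.16,0.03],0]]'; python3 -c "
from h import *
st(); print(go([*CK,.134]))
for n in ('top','side'):
    im,D=read_camera(n); cv2.imwrite('pics/%s1.png'%n,im[:,:,::-1])
    u,v=proj(n,[.7527,-.0006,.059]).astype(int); print(n,u,v)
    cv2.imwrite('pics/%s1c.png'%n,cv2.resize(im[v-60:v+60,u-80:u+80,::-1],(560,420),interpolation=cv2.INTER_CUBIC))
a=cv2.imread('pics/top1c.png');b=cv2.imread('pics/side1c.png');cv2.imwrite('pics/both1.png',cv2.resize(np.hstack([a,b]),(800,300)))
st()"
```

```text
t: 3.0
eef_pos: [0.6686, 0.0982, 0.1657]
tool_rot: [[0.95, 0.312, 0.001], [0.312, -0.95, -0.001], [0.0, 0.002, -1.0]]
wrist_force: [-0.6, 0.6, -0.3]
finger_gap: 0.004
gripper_force: 0.0
3.0 tip [0.6686 0.0982 0.1517] F [-0.63  0.57 -0.26] gap 0.004
[ 0.00991371 -0.0114482   0.03171953]
top 269 132
side 304 188
3.1 tip [0.6686 0.0989 0.1517] F [-0.23 -0.66  0.53] gap 0.004
```

View pics/both1.png

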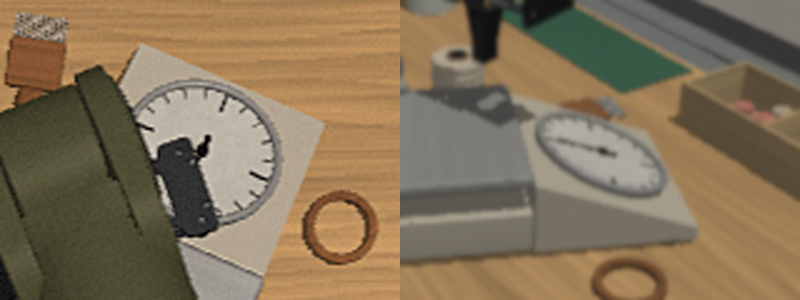

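The top crop shows the hub and the far half of the dial (1 kg mark at about (223,100)). The side crop shows the whole dial, with the pointer at zero. Next I go over the corner, down to just above the plate.

```bash
python3 -m crank '[[[0.01,-0.011,0.01],0],[[0.01,-0.011,0.025],0],[[0.01,-0.011,0.04],0],[[0.01,-0.011,0.046],0],[[0.01,-0.011,0.046],0],[[0.01,-0.011,0.046],0],[[0.01,-0.011,0.046],0]]'; python3 -c "
from h import *
st(); print(go([*CK,.1142-.0098]))"
```

```text
t: 3.8
eef_pos: [0.6751, 0.1141, 0.1198]
tool_rot: [[0.949, 0.314, 0.001], [0.314, -0.949, 0.0], [0.001, 0.0, -1.0]]
wrist_force: [-0.0, -0.0, 0.6]
finger_gap: 0.007
gripper_force: 0.0
3.8 tip [0.6751 0.1141 0.1058] F [-0.01 -0.02  0.56] gap 0.007
[-0.00123845  0.00171537  0.01542917]
```

```bash
python3 -m crank '[[[0,0,0.003],0],[[0,0,0.006],0],[[0,0,0.008],0],[[0,0,0.0095],0],[[0,0,0.011],0],[[0,0,0.0125],0],[[0,0,0.0135],0],[[0,0,0.0145],0],[[0,0,0.0148],0],[[0,0,0.0148],0],[[0,0,0.0148],0]]'
cat > look.py <<'E'
from h import *
import sys
st()
o=[]
for n in ('top','side'):
    im,D=read_camera(n); u,v=proj(n,[.7527,-.0006,.059]).astype(int)
    o.append(cv2.resize(im[v-30:v+30,u-30:u+30,::-1],(400,400),interpolation=cv2.INTER_CUBIC)); st()
cv2.imwrite('pics/%s.png'%sys.argv[1],np.hstack(o))
E
python3 look.py p2
```

```text
t: 4.9
eef_pos: [0.6751, 0.1142, 0.106]
tool_rot: [[0.949, 0.314, 0.001], [0.314, -0.949, -0.0], [0.001, 0.001, -1.0]]
wrist_force: [-1.2, 0.2, 7.7]
finger_gap: 0.008
gripper_force: 4.2
4.9 tip [0.6751 0.1142 0.092 ] F [-1.16  0.22  7.69] gap 0.008
4.95 tip [0.6751 0.1142 0.092 ] F [-1.89 -0.09  8.34] gap 0.004
5.0 tip [0.6751 0.1142 0.092 ] F [-2.51 -1.07  8.08] gap 0.005
```

View pics/p2.png

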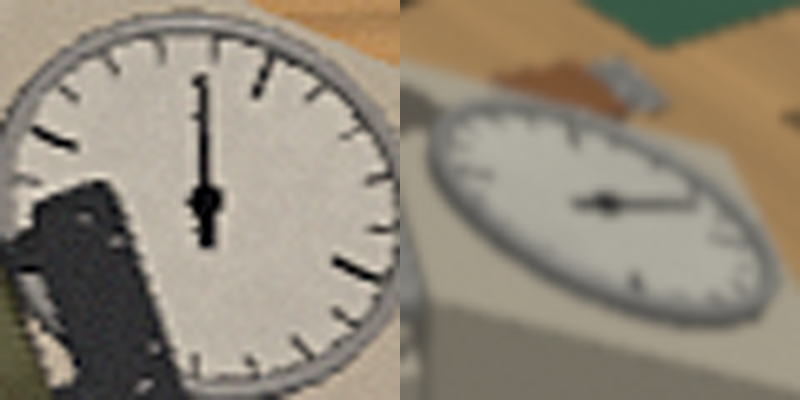

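The top crop shows the pointer tip at (201,78) and the 1 kg mark at (264,80). The pointer is about 1.5 divisions short, which is 1.5 mm more press and agrees with F≈8.1 N.

```bash
python3 -m crank '[[[0,0,0.0008],0],[[0,0,0.0016],0],[[0,0,0.0016],0],[[0,0,0.0016],0]]'; python3 look.py p3
```

```text
t: 5.4
eef_pos: [0.6751, 0.1141, 0.1047]
tool_rot: [[0.949, 0.314, 0.001], [0.314, -0.949, -0.0], [0.001, 0.001, -1.0]]
wrist_force: [-2.7, -1.1, 9.0]
finger_gap: 0.004
gripper_force: 4.9
5.4 tip [0.6751 0.1141 0.0907] F [-2.67 -1.08  9.  ] gap 0.004
5.45 tip [0.6751 0.1142 0.0907] F [-3.31 -0.68 10.14] gap 0.005
5.5 tip [0.6751 0.1142 0.0907] F [-2.65  0.25 10.07] gap 0.006
```

View pics/p3.png

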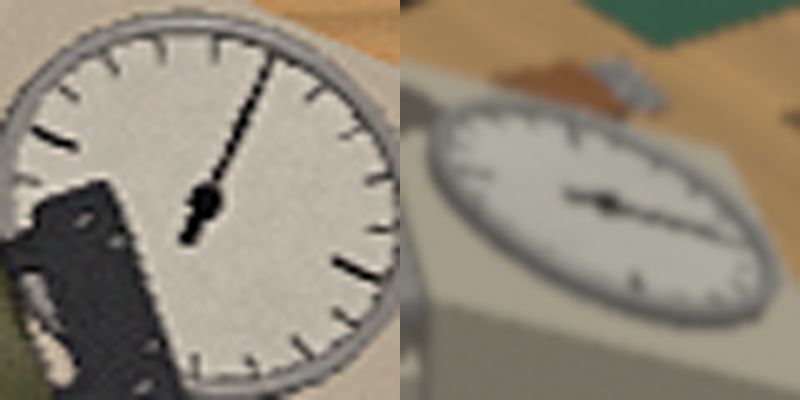

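The pointer lies on the 1 kg mark, aligned from the hub at (205,203) to (270,60). I hold here, then let go.

```bash
python3 -m crank '[[[0,0,0],0],[[0,0,0],0],[[0,0,0],0],[[0,0,0],0],[[0,0,0],0],[[0,0,0],0],[[0,0,0],0],[[0,0,0],0],[[0,0,0],0],[[0,0,0],0],[[0,0,0],0],[[0,0,0],0]]'; python3 look.py p4
python3 -m crank '[[[0,0,-0.002],0],[[0,0,-0.004],0],[[0,0,-0.006],0],[[0,0,-0.008],0],[[0,0,-0.010],0],[[0,0,-0.013],0],[[0,0,-0.02],0],[[0,0,-0.03],0],[[0,0,-0.04],0],[[0,0,-0.04],0],[[0,0,-0.04],0],[[0,0,-0.04],0]]'; python3 look.py p5; python3 -c "
from h import *
cv2.imwrite('pics/p45.png',cv2.resize(np.vstack([cv2.imread('pics/p4.png'),cv2.imread('pics/p5.png')]),(600,600)))
print(go([*CF,.145]))"
```

```text
t: 6.7
eef_pos: [0.6751, 0.1142, 0.1047]
tool_rot: [[0.949, 0.314, 0.001], [0.314, -0.949, -0.0], [0.001, 0.001, -1.0]]
wrist_force: [-1.3, -1.2, 9.5]
finger_gap: 0.006
gripper_force: 4.9
6.7 tip [0.6751 0.1142 0.0907] F [-1.27 -1.22  9.46] gap 0.006
6.75 tip [0.6751 0.1142 0.0907] F [-2.44 -1.45  8.19] gap 0.005
6.8 tip [0.6751 0.1142 0.0907] F [-3.45 -1.1   9.77] gap -0.001
t: 8.0
eef_pos: [0.6744, 0.114, 0.1423]
tool_rot: [[0.949, 0.314, -0.001], [0.314, -0.949, -0.0], [-0.001, 0.0, -1.0]]
wrist_force: [-0.4, 0.4, -0.1]
finger_gap: 0.002
gripper_force: 0.0
8.0 tip [0.6744 0.114  0.1283] F [-0.41  0.39 -0.14] gap 0.002
8.05 tip [0.6743 0.114  0.1282] F [-0.08 -0.63  0.24] gap 0.003
8.1 tip [0.6743 0.114  0.1282] F [ 0.19  1.12 -0.4 ] gap 0.006
[-0.18654318  0.02004063 -0.00262992]
```

View pics/p45.png

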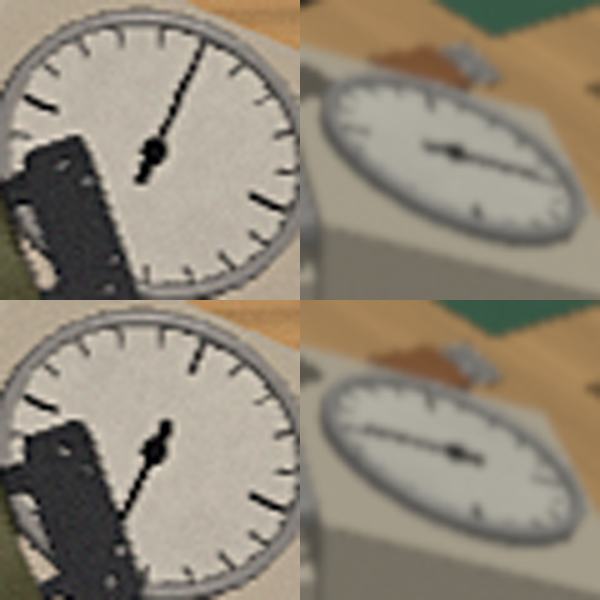

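The upper row shows the pointer still on 1 kg at the end of the hold. The lower row shows it back at zero. On to the far corner.

```bash
python3 -m crank '[[[-0.04,0.004,-0.005],0],[[-0.08,0.008,-0.005],0],[[-0.12,0.012,-0.005],0],[[-0.16,0.017,-0.005],0],[[-0.187,0.02,-0.005],0],[[-0.187,0.02,0.005],0],[[-0.187,0.02,0.015],0],[[-0.187,0.02,0.02],0],[[-0.187,0.02,0.02],0],[[-0.187,0.02,0.02],0],[[-0.187,0.02,0.02],0]]'; python3 -c "
from h import *
st(); print(go([*CF,.1045]))"
```

```text
t: 9.2
eef_pos: [0.5039, 0.0369, 0.1228]
tool_rot: [[0.949, 0.315, 0.0], [0.315, -0.949, 0.001], [0.0, -0.001, -1.0]]
wrist_force: [0.1, -0.3, 0.4]
finger_gap: 0.008
gripper_force: 0.0
9.2 tip [0.5039 0.0369 0.1088] F [ 0.12 -0.33  0.36] gap 0.008
[-0.00059241  0.00042976  0.01830489]
```

```bash
python3 -m crank '[[[0,0,0.004],0],[[0,0,0.007],0],[[0,0,0.009],0],[[0,0,0.011],0],[[0,0,0.013],0],[[0,0,0.0145],0],[[0,0,0.016],0],[[0,0,0.0175],0],[[0,0,0.0185],0],[[0,0,0.0188],0],[[0,0,0.0188],0],[[0,0,0.0188],0]]';  python3 look.py p6
```

```text
t: 10.4
eef_pos: [0.5033, 0.0364, 0.1049]
tool_rot: [[0.949, 0.314, -0.0], [0.314, -0.949, -0.001], [-0.0, 0.001, -1.0]]
wrist_force: [-3.6, 0.6, 10.1]
finger_gap: 0.004
gripper_force: 4.7
10.4 tip [0.5033 0.0364 0.0909] F [-3.57  0.59 10.06] gap 0.004
10.45 tip [0.5034 0.0364 0.0909] F [-4.12 -0.35  9.63] gap 0.003
10.5 tip [0.5034 0.0364 0.0909] F [-4.73  0.13  8.96] gap 0.006
```

View pics/p6.png

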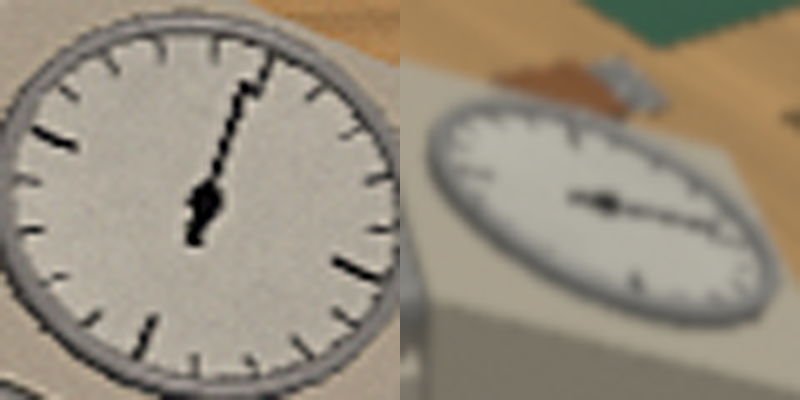

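The pointer tip at (245,85) is about 0.4 division short of the mark at (257,97). I add 0.3 mm and hold, then release straight up.

```bash
python3 -m crank '[[[0,0,0.0004],0],[[0,0,0.0004],0],[[0,0,0.0004],0],[[0,0,0.0004],0],[[0,0,0.0004],0],[[0,0,0.0004],0],[[0,0,0.0004],0],[[0,0,0.0004],0],[[0,0,0.0004],0],[[0,0,0.0004],0],[[0,0,0.0004],0],[[0,0,0.0004],0]]'; python3 look.py p7
python3 -m crank '[[[0,0,0],0],[[0,0,0],0],[[0,0,0],0],[[0,0,-0.002],0],[[0,0,-0.004],0],[[0,0,-0.006],0],[[0,0,-0.008],0],[[0,0,-0.010],0],[[0,0,-0.013],0],[[0,0,-0.02],0],[[0,0,-0.04],0],[[0,0,-0.06],0]]'
python3 -m crank '[[[0,0,-0.04],0],[[0,0,-0.06],0],[[0,0,-0.06],0],[[0,0,-0.06],0],[[0,0,-0.06],0],[[0,0,-0.06],0],[[0,0,-0.06],0],[[0,0,-0.06],0]]'; python3 look.py p8; python3 -c "
from h import *
cv2.imwrite('pics/p78.png',cv2.resize(np.vstack([cv2.imread('pics/p7.png'),cv2.imread('pics/p8.png')]),(600,600)))"
```

```text
t: 11.7
eef_pos: [0.5033, 0.0364, 0.1046]
tool_rot: [[0.949, 0.314, -0.0], [0.314, -0.949, -0.001], [-0.0, 0.001, -1.0]]
wrist_force: [-4.6, -0.4, 9.9]
finger_gap: 0.006
gripper_force: 4.9
11.7 tip [0.5033 0.0364 0.0906] F [-4.57 -0.42  9.92] gap 0.006
11.75 tip [0.5034 0.0363 0.0906] F [-4.53 -0.54  9.23] gap 0.006
11.8 tip [0.5033 0.0364 0.0905] F [-3.77 -0.21  9.72] gap 0.007
t: 13.0
eef_pos: [0.5032, 0.0363, 0.164]
tool_rot: [[0.949, 0.314, -0.001], [0.314, -0.949, 0.0], [-0.001, -0.0, -1.0]]
wrist_force: [-0.1, 0.5, -0.0]
finger_gap: 0.003
gripper_force: 0.0
t: 13.8
eef_pos: [0.5031, 0.0364, 0.223]
tool_rot: [[0.949, 0.314, -0.001], [0.314, -0.949, 0.0], [-0.001, -0.0, -1.0]]
wrist_force: [0.1, 0.0, -0.4]
finger_gap: 0.004
gripper_force: 0.0
13.8 tip [0.5031 0.0364 0.209 ] F [ 0.1   0.03 -0.37] gap 0.004
13.85 tip [0.5032 0.0364 0.2091] F [-0.21 -0.65  0.53] gap 0.003
13.9 tip [0.5033 0.0364 0.2093] F [-0.51 -0.48  0.1 ] gap 0.003
```

View pics/p78.png

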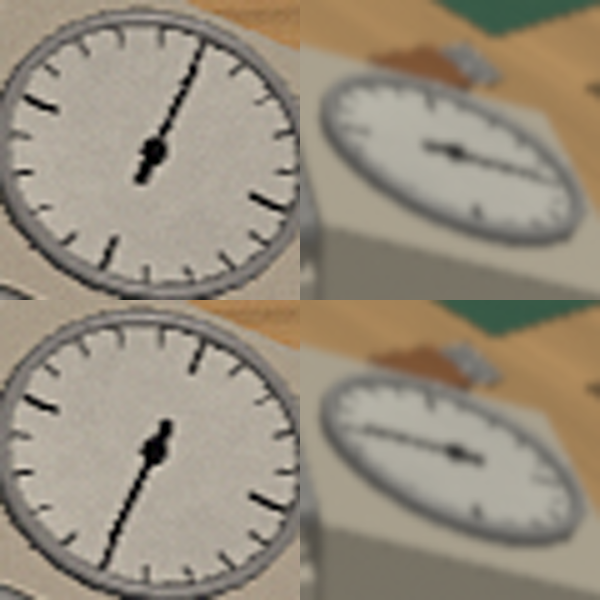

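The second hold was on the 1 kg mark (upper row), and the pointer is back on zero with the arm clear (lower row).

```bash
python3 -c "
from h import *
print(workorder.finish_job())"
```

```text
the job is handed in; nothing more can be done
None
```

I pressed both corners to the 1 kg mark, zero-knob corner first, held each for over a second, saw the pointer return to zero after each, and handed the job in at about 14 s with the arm clear of the scale.

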